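# Stand the slumped medicine carton back up against its row

### The job

On the counter-top stock shelf one medicine carton has slumped over on to the white tub. Push it back up on to its foot with the fingertips and push it along the shelf until it stands upright and square against the row of matching cartons, with no gap left. Only push it, do not pick it up, and leave the row, the tub and the other things where they are.

Things in the scene. Friction and masses are not known exactly. Their poses are not given: they have to be found in the camera images.
- carton: the slumped paperboard medicine carton, white with a wide coloured band near its foot, 50 mm thick (its y) x 80 mm deep (its x) x 120 mm tall (its z), 110 to 230 g. Origin at the centre of its underside, z to its top, y towards the row (within about 6 degrees). It starts leaning about 40 degrees away from the row, its side at y = -25 mm lying on the rim of the tub's cap about 80 mm up that side, its top end hanging out over the tub
- foot_near_tub (a point): middle of the slumped carton's lower edge on the tub's side (its x = 0, y = -25 mm, z = 0), the edge it leans on, resting on the shelf deck. The carton turns about this edge, passes its balance at about 23 degrees from upright, then drops on to its foot by itself
- foot_near_row (a point): middle of the slumped carton's lower edge on the row's side (its x = 0, y = +25 mm, z = 0). Friction of the carton on the deck is about 0.3 to 0.5: pushed sideways higher than about 50 mm above its foot, the standing carton may tip towards the row instead of sliding
- row3: last standing carton of the row, nearest the slumped one; a paperboard medicine carton, white with a wide coloured band near its foot, 50 mm thick (its y) x 80 mm deep (its x) x 120 mm tall (its z), 110 to 230 g. Origin at the centre of its underside on the deck, y along the shelf away from the slumped carton, x towards the back of the shelf. The slumped carton belongs beside it, 50 mm centre to centre along its -y
- row2: the middle carton of the row, same carton and frame, 50.5 mm beyond row3
- row1: the first carton of the row, same carton and frame, against the shelf's end panel
- tub: white round tub with a wide ribbed screw cap, 62 mm tall, widest at the cap (76 mm across), about 450 g, loose on the shelf. Origin at the centre of its underside. When the carton has turned upright about 52 mm are left between its side and the tub's cap
- shelf: fixed coated steel stock shelf on the counter, grey deck, white end panel: 150 mm deep (its x), 470 mm long (its y), deck top 16 mm above the counter. Origin on the counter under its centre; x to its back, y along it to the end panel (y = +220 mm, 105 mm tall) against which the row stands (y = 67 to 219 mm). Cartons stand at about x = -10 mm; a wire fence 47 mm tall runs along x = +69 mm
- amber: bystander: small brown bottle with a white cap, 40 mm across, 85 mm tall, on the right-hand end of the shelf beyond the tub. Origin at the centre of its underside
- dose_cup: bystander: small clear dosing cup, 36 mm across, 34 mm tall, on the counter before the shelf. Origin at the centre of its underside
- flat_pack: bystander: small flat carton lying on the counter before the shelf, 55 x 115 x 22 mm. Origin at the centre of its underside
- white_bottle: bystander: white tablet bottle without its cap, 46 mm across, 68 mm tall, to the left of the shelf. Origin at the centre of its underside
- bottle_cap: bystander: white screw cap, 37 mm across, 15 mm tall, to the left of the shelf. Origin at the centre of its underside
- spoon: bystander: white plastic dispensing spoon lying on the counter, 150 mm long, to the right of the shelf. Origin at the centre of its underside
- label_roll: bystander: roll of labels lying flat, 70 mm across, 30 mm tall, to the right of the shelf. Origin at the centre of its underside
Not all that is in view belongs to the job. What is shaped like the row2 but green is not meant.

How it is judged:
By the outcome, as a careful person would: the job done as asked, in the order asked, and still so for the second after the job is handed in, with the robot touching nothing.
It also fails if it takes over 42 s, if anything falls off the work surface, if the arm or the gripper's body presses on something with over 40 N, if the wrist force passes 120 N, or if a joint passes its speed limit or range.

### The arm

A 7-joint arm with a two-finger parallel gripper is mounted at the origin on the work surface. World frame = base frame: x ahead of the robot, y to its left, z up, the work surface at z = 0. Lengths are in m, angles in rad, forces in N, time in s.
With the tool pointing down it reaches from about 0.4 to 0.85 m from the base axis. Payload 10.4 kg.
Tool frame: the origin (TCP) lies between the finger pads; the fingertips stand 8 mm ahead of it and the grasp point (between the pads) lies 11 mm behind it; z points along the fingers, x is the direction in which the jaws open and shut, and the axes are right-handed (so a half turn about z gives the same grasp; the last joint's range is limited). The gripper opens to 87 mm and grips with 3 to 60 N. Pads are 19 mm wide; open, the fingers measure 117 mm over their backs; the gripper's body (75 mm by 190 mm) begins 51 mm behind the grasp point.
Start: joints at [-1.171, 0.332, -0.065, 1.46, 0.022, 1.35, -0.088], TCP at [0.256, 0.57, 0.231] pointing down, gripper open.
Joint ranges: [-2.6, 2.6], [-0.5, 2.12], [-1.47, 1.34], [0.16, 2.42], [-1.27, 4.41], [0.06, 2.06], [-2.6, 2.6]. Speed limits (rad/s): [2.22, 2.22, 2.79, 2.79, 3.14, 3.14, 3.14].

### API

Orientations are given as a unit quaternion [x, y, z, w].
In Python, from bench import r, viewer gives the robot as it stands.
- The arm moves only by the tool apply_moves, never from a script. Its argument "increments" is a list of rows, each an object with "grip": the closure in counts, from 0 (fully open) to 255 (shut); "xyz": the shift along the tool's x, y, z in mm, a list of three; "rotation": the turn, a rotation vector about the tool's x, y, z in degrees, a list of three. A call has 1 to 5 rows; each row is the pose to reach, as a shift and turn from the pose measured when the call began, along the tool's axes at that moment; what a row does not reach only later rows make up. A row lasts 1/8 s, in which the tool goes at most 62.5 mm and 10.7 degrees, less where a joint would pass 70% of its speed; a pose out of reach is approached as far as the arm can. A call with a gripper value outside its range is refused whole. The fingers move at their own pace and stop on an object; "squeeze" is the grip in N (left out, the last holds). Time passes only in rows, so rows that repeat a pose let the fingers close. It gives the time, the measured TCP pose, the force and the opening at its end, in the units of the state.
- r.read_state(): the state, without advancing time (a new reading comes with each control period).
- viewer.camera(name): name is "scene" or "top" or "wrist"; returns a dict with "img" (480x640x3 uint8, blue, green, red), "range_z" (480x640 float32, m along the optical axis (not along the pixel's ray), 0 where there is no reading), "vertical_fov" (degrees; the focal length in pixels is half the picture's height over the tangent of half this angle, whatever the lens; pixels are square), "cx", "cy" (the principal point, pixels), "rvec" (rotation vector, rad) and "tvec" (3), from world to camera coordinates, as OpenCV has them. Camera axes: x right, y down, z forward; pixel columns grow to the right and rows downward; lengths in m; the calibration is good to about 2 mm. A picture is of the moment at which its call begins.
- r.close_job(): hands the job in, once; it reports no verdict.
The state is a dict: "time": time; "joint_positions": joint angles; "joint_vel": joint speeds; "joint_torque": joint torques, N m; "ee_pos": TCP position; "eef_rot": TCP orientation; "ft_force": force on the tool from outside, world axes, zero at the start; "torque": the same for the moment, N m; "width": finger opening in m.
Only numpy, scipy, OpenCV 4.12 (cv2) and the standard library are available. Lean on these libraries where they do the work, as an engineer would, in place of code of your own. Each camera call takes 0.05 s, during which the arm holds its last target.

## Working session

There is one attempt and no reset: what is moved stays moved. The work goes in short steps, Python scripts to look and compute and a tool call to move; the robot and the scene stay as the last step left them, time stands still between calls to the robot, and variables do not carry over. Pictures are saved under pics/ and viewed, and the job is handed in when it is done.

Besides the shell and the picture viewer there is one more tool, called after "Call:" in YAML: its name, and indented under it one key for each argument. apply_moves: Moves the arm, as the interface text tells. Its arguments: {"type":"object","properties":{"increments":{"type":"array","items":{"type":"object","properties":{"grip":{"type":"number"},"xyz":{"type":"array","items":{"type":"number"}},"rotation":{"type":"array","items":{"type":"number"}}}}},"squeeze":{"type":"number"}},"required":["increments"]}

```bash
mkdir -p pics; ls
cat > h.py <<'E'
import numpy as np, cv2
from bench import r, viewer
def cam(n):
    c=viewer.camera(n); R,_=cv2.Rodrigues(np.array(c['rvec'],float)); t=np.array(c['tvec'],float).ravel()
    f=c['img'].shape[0]/2/np.tan(np.radians(c['vertical_fov'])/2)
    c.update(R=R,t=t,f=f); return c
def pts(c):
    z=c['range_z']; h,w=z.shape; v,u=np.mgrid[:h,:w]
    P=np.stack([(u-c['cx'])/c['f']*z,(v-c['cy'])/c['f']*z,z],-1)
    W=(P-c['t'])@c['R']; W[z<=0]=np.nan; return W
def proj(c,p):
    q=np.atleast_2d(p)@c['R'].T+c['t']; return q[:,:2]/q[:,2:]*c['f']+[c['cx'],c['cy']]
E
python3 - <<'E'
from h import *
print({k:v for k,v in r.read_state().items()})
for n in ['scene','top','wrist']:
    c=cam(n); cv2.imwrite(f'pics/{n}0.png',c['img']); np.savez(f'{n}0.npz',W=pts(c),img=c['img'])
    print(n,c['f'],-c['R'].T@c['t'],c['R'][2])
E
```

```text
pics
{'time': 0.0, 'joint_positions': array([-1.17060571,  0.33287507, -0.064695  ,  1.46091556,  0.02163079,
        1.34987618, -0.08853039]), 'joint_vel': array([-8.76248012e-04, -9.30861484e-05,  1.31278960e-03,  1.01973375e-03,
       -1.99909411e-04, -1.22653617e-04,  9.25786003e-04]), 'joint_torque': array([ 4.52023269e-04, -6.23264980e+01,  2.48635415e-02, -3.89903247e+01,
       -6.14344259e-02,  3.99527256e-02,  1.43615534e-04]), 'ee_pos': array([0.25631148, 0.56963506, 0.22976422]), 'eef_rot': array([ 8.39736114e-01,  5.42994277e-01, -5.51716269e-04,  4.12531475e-04]), 'ft_force': array([-0.67658854,  0.65857155,  0.26024838]), 'torque': array([ 0.01067595, -0.0701215 , -0.0278294 ]), 'width': 0.08700524830074038}
scene 547.0483201468622 [1.00663203 0.49864421 1.06291704] [-0.3900731  -0.42455073 -0.81706772]
top 521.2479559999288 [ 0.34878029 -0.01959495  1.15288518] [ 0.15172955  0.02427763 -0.98812385]
wrist 370.00977650299865 [0.18067156 0.60355843 0.38494534] [ 0.27352151 -0.12434426 -0.95379478]
```

View pics/scene0.png

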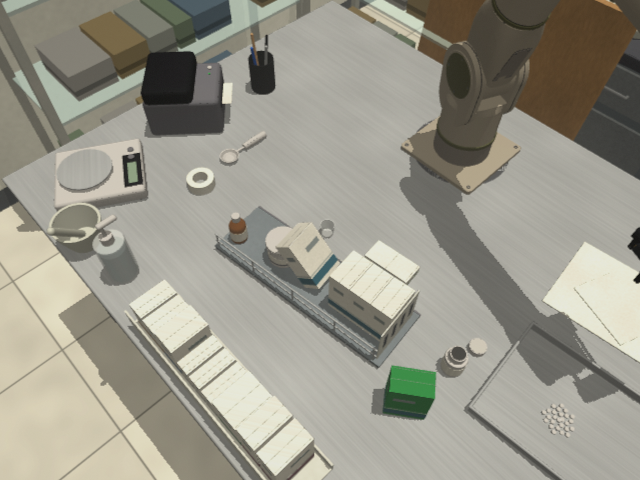

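View pics/top0.png

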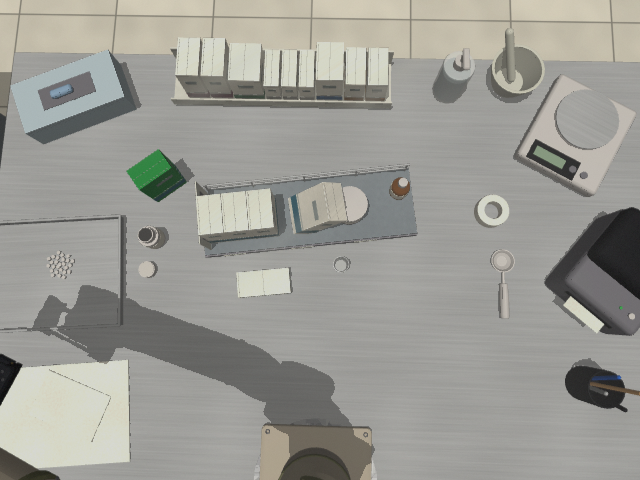

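The top view shows the row at px (237,213), against the end panel on the left. The slumped carton is at about (318,207), with the tub at (353,204) and the amber bottle at (400,187). The green box at (155,175) is the decoy. The slumped carton is the only leaning one and the only one beside the tub. I'll enlarge and measure it.

Run:
```python
from h import *
d=np.load('top0.npz'); W=d['W']; im=d['img']
cv2.imwrite('pics/topc.png',cv2.resize(im[155:275,185:425],None,fx=3.3,fy=3.3,interpolation=cv2.INTER_CUBIC))
s=np.load('scene0.npz')
cv2.imwrite('pics/scenec.png',cv2.resize(s['img'][195:365,205:435],None,fx=3.4,fy=3.4,interpolation=cv2.INTER_CUBIC))
# deck
m=(abs(W[...,2]-.016)<.006)&(W[...,0]>.3)&(W[...,0]<.75)
m[:155]=0;m[275:]=0;m[:,:185]=0;m[:,425:]=0
print(m.sum())
for (u,v) in [(237,213),(268,213),(205,213),(300,205),(320,190),(320,207),(320,225),(335,205),(355,204),(362,204),(400,187),(290,240),(220,245),(400,220),(408,175),(341,265),(265,283)]:
    print((u,v),W[v,u].round(4))
```

```text
7218
(237, 213) [0.5425 0.1669 0.1358]
(268, 213) [0.5435 0.1047 0.1382]
(205, 213) [0.5403 0.2301 0.1393]
(300, 205) [0.5735 0.0452 0.0796]
(320, 190) [0.5939 0.0029 0.1335]
(320, 207) [0.5606 0.0021 0.1264]
(320, 225) [0.5282 0.0016 0.1016]
(335, 205) [ 0.5653 -0.0279  0.127 ]
(355, 204) [ 0.5789 -0.0703  0.0772]
(362, 204) [ 0.5797 -0.0852  0.0752]
(400, 187) [ 0.6143 -0.1626  0.0914]
(290, 240) [0.5079 0.0687 0.0139]
(220, 245) [0.4926 0.2231 0.0149]
(400, 220) [ 0.558  -0.1728  0.018 ]
(408, 175) [ 0.6615 -0.1907  0.0146]
(341, 265) [ 0.4565 -0.0453  0.0025]
(265, 283) [0.4112 0.1187 0.0237]
```

View pics/topc.png

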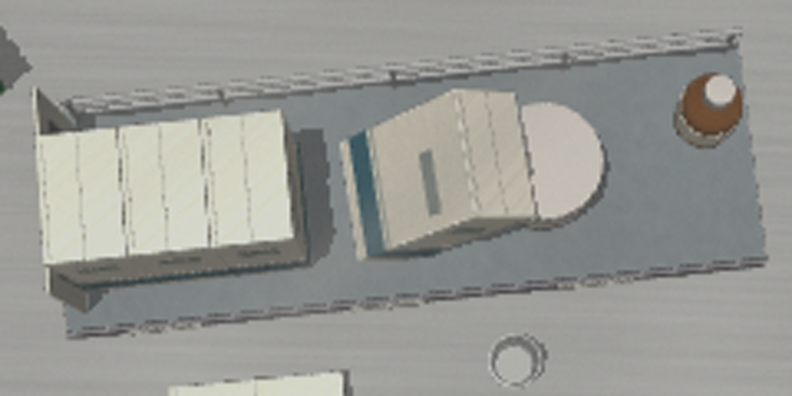

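View pics/scenec.png

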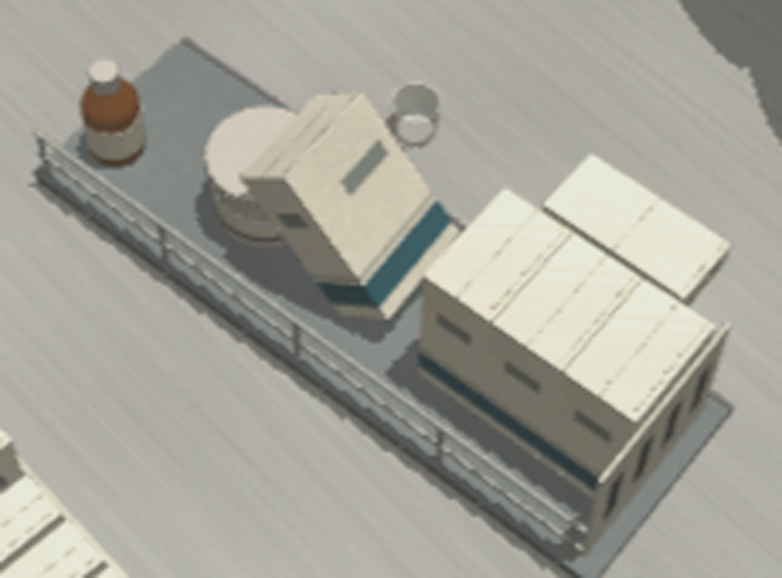

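```bash
cat > m.py <<'E'
from h import *
def ray(c,uv,z):
    uv=np.atleast_2d(uv).astype(float); o=-c['R'].T@c['t']
    d=np.c_[(uv-[c['cx'],c['cy']])/c['f'],np.ones(len(uv))]@c['R']
    return o+d*((z-o[2])/d[:,2])[:,None]
E
python3 - <<'E'
from m import *
c=cam('top'); W=pts(c); im=c['img']; hsv=cv2.cvtColor(im,cv2.COLOR_BGR2HSV)
roi=np.zeros(im.shape[:2],bool); roi[155:275,185:425]=1
# row tops
m=roi&(abs(W[...,2]-.136)<.012)&(im.min(2)>170); m[:,283:]=0
m=cv2.morphologyEx(m.astype(np.uint8),cv2.MORPH_OPEN,np.ones((3,3)))
v,u=np.nonzero(m); p=ray(c,np.c_[u,v],.136)[:,:2]
rr=cv2.minAreaRect((p*1000).astype(np.float32)); print('row',rr,cv2.boxPoints(rr).round(1).tolist())
# deck front edge pixels -> from crop estimates
P=lambda cx,cy:(185+cx/3.3-.5+.15,155+cy/3.3-.5+.15)
for n,q,z in [('deckFL',(68,337),.016),('deckFR',(767,262),.016),('tubC',(0,0),0)][:2]: print(n,ray(c,P(*q),z).round(4))
# carton face: points with z>.03 within carton region
yd=np.array([-.1,.995])
mm=roi.copy(); mm[:,:288]=0; mm[:,350:]=0
mm&=(W[...,2]>.03)
Q=W[mm]
# RANSAC planes
rng=np.random.default_rng(0)
for k in range(3):
    best=None
    for _ in range(600):
        a=Q[rng.choice(len(Q),3,replace=False)]; n=np.cross(a[1]-a[0],a[2]-a[0]); l=np.linalg.norm(n)
        if l<1e-6: continue
        n/=l; i=abs((Q-a[0])@n)<.003
        if best is None or i.sum()>best.sum(): best=i
    I=Q[best]; ce=I.mean(0); n=np.linalg.svd(I-ce)[2][2]; n*=np.sign(n[2])
    print('plane',best.sum(),ce.round(4),n.round(3),'elev',np.degrees(np.arcsin(n[2])).round(1),'az',np.degrees(np.arctan2(n[1],n[0])).round(1))
    Q=Q[~best]
# tub cap circle: mask near z .077
t=roi&(abs(W[...,2]-.077)<.008)&(im.min(2)>150); t[:,:335]=0;t[:,375:]=0
v,u=np.nonzero(t); p=ray(c,np.c_[u,v],.078); print('tub y min/max',p.min(0),p.max(0))
q=p[:,:2]; h=cv2.convexHull((q*1000).astype(np.float32))[:,0]; 
h=h[h[:,1]<-65]; A=np.c_[2*h,np.ones(len(h))]; s=np.linalg.lstsq(A,(h**2).sum(1),rcond=None)[0]; print('tub c',s[:2],np.sqrt(s[2]+s[0]**2+s[1]**2))
# blue band
b=roi&(hsv[...,0]>90)&(hsv[...,0]<115)&(hsv[...,1]>110); b[:,:285]=0;b[:,320:]=0
v,u=np.nonzero(b); print(len(u),cv2.boxPoints(cv2.minAreaRect(np.c_[u,v].astype(np.float32))).tolist(), W[b].mean(0))
# carton bottom edge corners of row-side face (crop px)
for q in [(341,143),(362,258),(458,90),(515,93),(537,219),(478,217)]: 
    u,v=P(*q); print(q,(round(u,1),round(v,1)),W[int(round(v)),int(round(u))].round(4))
E
```

```text
row ((546.0982055664062, 173.05645751953125), (79.20364379882812, 149.85728454589844), 7.51344108581543) [[497.0, 242.1999969482422], [516.5999755859375, 93.5999984741211], [595.2000122070312, 103.9000015258789], [575.5999755859375, 252.5]]
deckFL [[0.4656 0.2539 0.016 ]]
deckFR [[ 0.5279 -0.2106  0.016 ]]
plane 1441 [0.564  0.0269 0.0976] [-0.141  0.747  0.65 ] elev 40.5 az 100.7
plane 628 [ 0.5735 -0.0282  0.1232] [ 0.119 -0.639  0.76 ] elev 49.5 az -79.4
plane 211 [0.6474 0.0053 0.0507] [-0.991 -0.133  0.004] elev 0.2 az -172.4
tub y min/max [ 0.5442941  -0.09550068  0.078     ] [ 0.61744977 -0.04433416  0.078     ]
tub c [580.28592196 -58.49847585] 36.83768265613601
0 [[0.0, 0.0], [0.0, 0.0], [0.0, 0.0], [0.0, 0.0]] [nan nan nan]
(341, 143) (288.0, 198.0) [0.5944 0.0735 0.0507]
(362, 258) (294.3, 232.8) [0.5179 0.0577 0.0521]
(458, 90) (323.4, 181.9) [ 0.6091 -0.0028  0.1387]
(515, 93) (340.7, 182.8) [ 0.6401 -0.0412  0.0126]
(537, 219) (347.4, 221.0) [ 0.5429 -0.0544  0.0736]
(478, 217) (329.5, 220.4) [ 0.532  -0.0167  0.1401]<stdin>:36: RuntimeWarning: Mean of empty slice.
  ret = um.true_divide(
```

```bash
cat > g.py <<'E'
from m import *
from scipy.spatial.transform import Rotation as Ro
PIV=np.array([.5632,.0299,.016])
def frame(az,tilt):
    a=np.radians(az); h=np.array([np.cos(a),np.sin(a),0]); l=np.array([h[1],-h[0],0]); t=np.radians(tilt)
    z=h*np.sin(t)-np.array([0,0,np.cos(t)]); return h,l,np.column_stack([l,np.cross(z,l),z])
def tcp(az,tilt,lead,org=PIV,lat=0):
    "lead=(s,z) mm of leading fingertip corner rel org -> TCP"
    h,l,R=frame(az,tilt); p=org+h*lead[0]/1e3+np.array([0,0,lead[1]/1e3])+l*lat/1e3
    return p+R[:,1]*.0095-R[:,2]*.008, R
def delta(p,R,verbose=True):
    s=r.read_state(); R0=Ro.from_quat(s['eef_rot']); d=R0.inv().apply(p-s['ee_pos'])*1e3
    rv=(R0.inv()*Ro.from_matrix(R)).as_rotvec(degrees=True)
    print('t',round(s['time'],2),'pos',s['ee_pos'].round(4),'F',s['ft_force'].round(1),'w',round(s['width'],4),'-> xyz',d.round(1),'rot',rv.round(1)); return d,rv
def where(az,tilt,org=PIV):
    s=r.read_state(); R=Ro.from_quat(s['eef_rot']).as_matrix(); p=s['ee_pos']+R[:,2]*.008-R[:,1]*.0095-org; h,l,_=frame(az,tilt)
    print('lead s,z,lat mm',(np.array([p@h,p[2],p@l])*1e3).round(1),'tooly tilt',np.degrees(np.arccos(-R[2,2])).round(1),'xaz',np.degrees(np.arctan2(R[1,0],R[0,0])).round(1))
E
python3 - <<'E'
from g import *
p,R=tcp(100.6,33,(-74.7,79.6)); print(p)
delta(p-R[:,2]*.13+[0,0,.02],R)
E
```

```text
[ 0.57920827 -0.05563944  0.09713529]
t 0.2 pos [0.2563 0.5698 0.2301] F [ 0.7 -0.2  0.1] w 0.0872 -> xyz [-496.   591.5    4.3] rot [30.4 15.9 53.6]
```

Call:
apply_moves:
  increments:
    - {"grip": 150,"xyz": [-50,59,-20],"rotation": [3,1.6,5.5]}
    - {"grip": 150,"xyz": [-99,118,-40],"rotation": [6,3.2,11]}
    - {"grip": 150,"xyz": [-140,166,-40],"rotation": [9,4.7,16]}
    - {"grip": 150,"xyz": [-180,213,-40],"rotation": [11,6,20]}
    - {"grip": 150,"xyz": [-220,260,-40],"rotation": [13,7,24]}

```text
time: 0.82
ee_pos: [0.3899, 0.2897, 0.2703]
eef_rot: [0.927, 0.351, -0.01, -0.128]
ft_force: [1.5, 0.1, -0.3]
width: 0.0449
```

```bash
cat > a.py <<'E'
from g import *
p,R=tcp(100.6,33,(-74.7,79.6)); 
delta(p-R[:,2]*.13+[0,0,.02],R)
print(r.read_state()['joint_positions'].round(2))
E
python3 a.py
```

```text
t 0.82 pos [0.3899 0.2897 0.2703] F [ 1.5  0.1 -0.3] w 0.0449 -> xyz [-122.3  441.   -74.6] rot [17.3  8.5 29.5]
[-0.76 -0.02  0.2   1.8  -0.26  1.33  0.23]
```

Call:
apply_moves:
  increments:
    - {"grip": 150,"xyz": [-16,58,-10],"rotation": [2.5,1.2,4]}
    - {"grip": 150,"xyz": [-32,116,-20],"rotation": [5,2.4,8]}
    - {"grip": 150,"xyz": [-48,173,-29],"rotation": [7.5,3.6,13]}
    - {"grip": 150,"xyz": [-64,230,-39],"rotation": [10,5,17]}
    - {"grip": 150,"xyz": [-79,286,-48],"rotation": [12,6,21]}

```text
time: 1.45
ee_pos: [0.5219, 0.019, 0.2414]
eef_rot: [0.957, 0.166, -0.021, -0.238]
ft_force: [0.7, 0.5, -0.3]
width: 0.0359
```

```bash
python3 a.py
```

```text
t 1.45 pos [0.5219 0.019  0.2414] F [ 0.7  0.5 -0.3] w 0.0359 -> xyz [ 18.6 148.6 -59.6] rot [5.2 2.3 8.5]
[-0.33  0.27  0.58  1.66 -0.56  1.53  0.7 ]
```

Call:
apply_moves:
  increments:
    - {"grip": 150,"xyz": [6,50,-25],"rotation": [1.7,0.8,3]}
    - {"grip": 150,"xyz": [12,100,-45],"rotation": [3.5,1.5,6]}
    - {"grip": 150,"xyz": [18.6,148.6,-59.6],"rotation": [5.2,2.3,8.5]}
    - {"grip": 150,"xyz": [18.6,148.6,-59.6],"rotation": [5.2,2.3,8.5]}
    - {"grip": 150,"xyz": [18.6,148.6,-59.6],"rotation": [5.2,2.3,8.5]}

```text
time: 2.08
ee_pos: [0.5922, -0.1249, 0.2259]
eef_rot: [0.955, 0.089, -0.027, -0.283]
ft_force: [0.6, 0.3, 0.0]
width: 0.0359
```

```bash
python3 a.py
python3 - <<'E'
from g import *
c=cam('scene'); im=c['img'].copy()
cv2.imwrite('pics/s1.png',cv2.resize(im[120:360,180:500],None,fx=2.5,fy=2.5))
c=cam('wrist'); cv2.imwrite('pics/w1.png',c['img'])
p,R=tcp(100.6,33,(-74.7,79.6)); delta(p,R); where(100.6,33)
E
```

```text
t 2.08 pos [ 0.5922 -0.1249  0.2259] F [0.6 0.3 0. ] w 0.0359 -> xyz [-0.   0.1 -0.4] rot [ 0.   0.1 -0. ]
[-0.03  0.59  0.64  1.34 -0.74  1.74  0.82]
t 2.17 pos [ 0.5923 -0.1238  0.227 ] F [-0.1 -0.2 -1. ] w 0.0361 -> xyz [ -0.3  12.4 146.7] rot [0.  0.  0.1]
lead s,z,lat mm [-144.1  209.5    0.3] tooly tilt 33.0 xaz 10.7
```

View pics/s1.png

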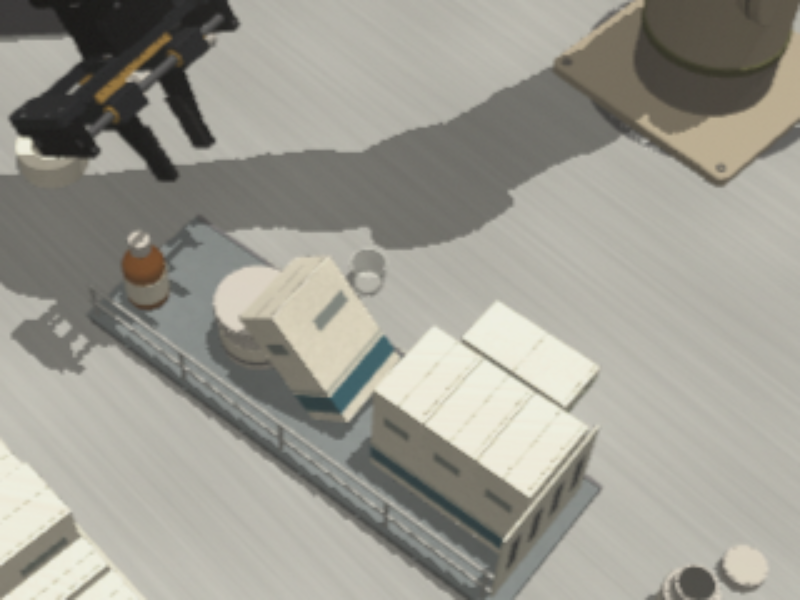

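View pics/w1.png

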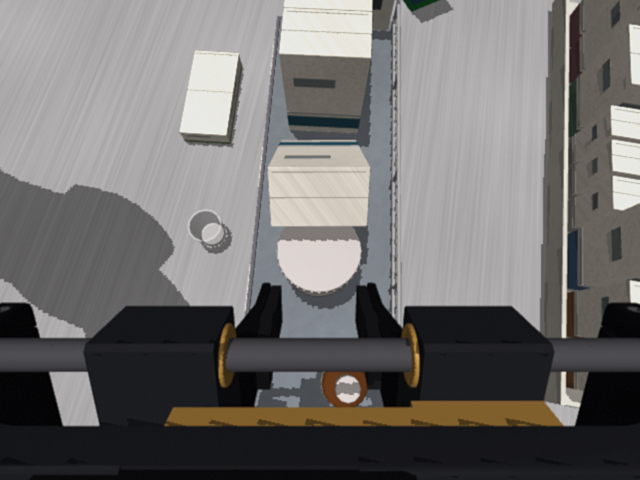

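The wrist view shows the carton top at px (320,180), centred between the two fingers at (265,320) and (372,320). The approach path is clear.

Call:
apply_moves:
  increments:
    - {"grip": 150,"xyz": [0,4,45],"rotation": [0,0,0]}
    - {"grip": 150,"xyz": [0,8,85],"rotation": [0,0,0]}
    - {"grip": 150,"xyz": [0,11,110],"rotation": [0,0,0]}
    - {"grip": 150,"xyz": [0,12,125],"rotation": [0,0,0]}
    - {"grip": 150,"xyz": [0,12,125],"rotation": [0,0,0]}

```text
time: 2.8
ee_pos: [0.5815, -0.0656, 0.1159]
eef_rot: [0.954, 0.09, -0.026, -0.283]
ft_force: [-0.6, 0.9, 0.7]
width: 0.0358
```

Run:
```python
from g import *
p,R=tcp(100.6,33,(-74.7,79.6)); delta(p,R); where(100.6,33)
c=cam('wrist'); cv2.imwrite('pics/w2.png',c['img'])
c=cam('scene'); im=c['img']; cv2.imwrite('pics/s2.png',cv2.resize(im[180:330,200:400],None,fx=4,fy=4,interpolation=cv2.INTER_CUBIC))
```

```text
t 2.8 pos [ 0.5815 -0.0656  0.1159] F [-0.6  0.9  0.7] w 0.0358 -> xyz [-0.4  1.7 21.3] rot [-0.   0.1  0.2]
lead s,z,lat mm [-84.9  98.4   0.4] tooly tilt 33.0 xaz 10.8
```

View pics/w2.png

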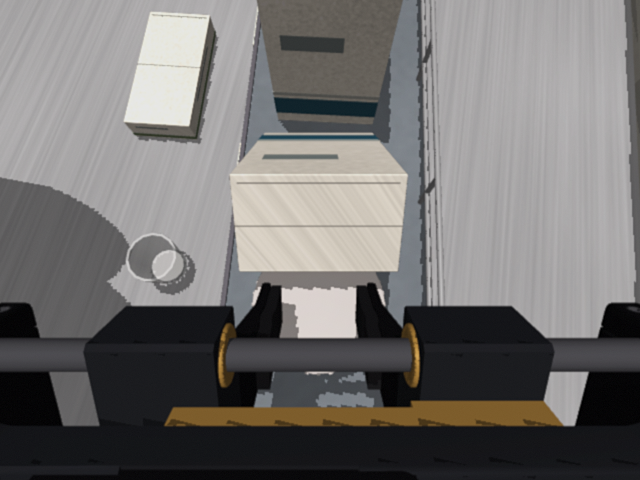

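View pics/s2.png

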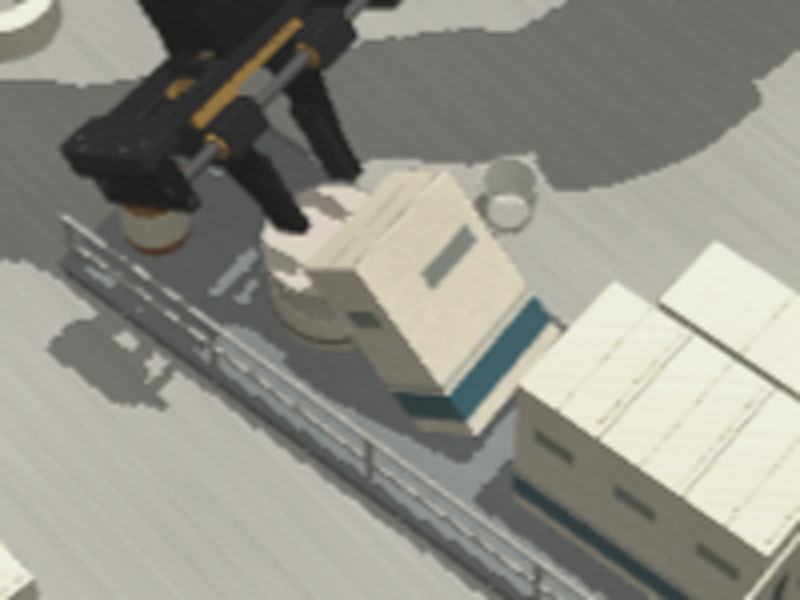

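The fingertips, at (275,290) and (365,290) in the wrist view, are just short of the carton's overhanging edge (row 270). They sit inside its width and above the cap. Inserting next.

Call:
apply_moves:
  increments:
    - {"grip": 150,"xyz": [0,1,7],"rotation": [0,0,0]}
    - {"grip": 150,"xyz": [0,1.5,14],"rotation": [0,0,0]}
    - {"grip": 150,"xyz": [0,1.5,20],"rotation": [0,0,0]}
    - {"grip": 150,"xyz": [0,1.5,20],"rotation": [0,0,0]}

```text
time: 3.4
ee_pos: [0.5801, -0.0572, 0.0987]
eef_rot: [0.955, 0.09, -0.026, -0.283]
ft_force: [0.5, -0.1, 0.2]
width: 0.0359
```

```bash
cat > arc.py <<'E'
from g import *
import sys
where(100.6,33)
L=109
for a in [40,36,32,28,25,22,20,18,16,14,12]:
    t=np.radians(a); p,R=tcp(100.6,33,(-L*np.sin(t),L*np.cos(t))); print(a,end=' '); delta(p,R)
E
python3 arc.py
```

```text
lead s,z,lat mm [-76.4  81.1   0.5] tooly tilt 33.0 xaz 10.7
40 t 3.4 pos [ 0.5801 -0.0572  0.0987] F [ 0.5 -0.1  0.2] w 0.0359 -> xyz [-0.5 -6.6  1.5] rot [0.  0.  0.2]
36 t 3.4 pos [ 0.5801 -0.0572  0.0987] F [ 0.5 -0.1  0.2] w 0.0359 -> xyz [ -0.5 -14.2   0.8] rot [0.  0.  0.2]
32 t 3.4 pos [ 0.5801 -0.0572  0.0987] F [ 0.5 -0.1  0.2] w 0.0359 -> xyz [ -0.5 -21.8   0.7] rot [0.  0.  0.2]
28 t 3.4 pos [ 0.5801 -0.0572  0.0987] F [ 0.5 -0.1  0.2] w 0.0359 -> xyz [ -0.5 -29.4   1.1] rot [0.  0.  0.2]
25 t 3.4 pos [ 0.5801 -0.0572  0.0987] F [ 0.5 -0.1  0.2] w 0.0359 -> xyz [ -0.5 -35.1   1.7] rot [0.  0.  0.2]
22 t 3.4 pos [ 0.5801 -0.0572  0.0987] F [ 0.5 -0.1  0.2] w 0.0359 -> xyz [ -0.4 -40.7   2.7] rot [0.  0.  0.2]
20 t 3.4 pos [ 0.5801 -0.0572  0.0987] F [ 0.5 -0.1  0.2] w 0.0359 -> xyz [ -0.4 -44.4   3.5] rot [0.  0.  0.2]
18 t 3.4 pos [ 0.5801 -0.0572  0.0987] F [ 0.5 -0.1  0.2] w 0.0359 -> xyz [ -0.4 -48.1   4.4] rot [0.  0.  0.2]
16 t 3.4 pos [ 0.5801 -0.0572  0.0987] F [ 0.5 -0.1  0.2] w 0.0359 -> xyz [ -0.4 -51.8   5.4] rot [0.  0.  0.2]
14 t 3.4 pos [ 0.5801 -0.0572  0.0987] F [ 0.5 -0.1  0.2] w 0.0359 -> xyz [ -0.4 -55.4   6.6] rot [0.  0.  0.2]
12 t 3.4 pos [ 0.5801 -0.0572  0.0987] F [ 0.5 -0.1  0.2] w 0.0359 -> xyz [ -0.4 -59.    7.9] rot [0.  0.  0.2]
```

Call:
apply_moves:
  increments:
    - {"grip": 150,"xyz": [0,-4,1],"rotation": [0,0,0]}
    - {"grip": 150,"xyz": [0,-8,1],"rotation": [0,0,0]}
    - {"grip": 150,"xyz": [0,-12,1],"rotation": [0,0,0]}
    - {"grip": 150,"xyz": [0,-16,1],"rotation": [0,0,0]}
    - {"grip": 150,"xyz": [0,-20,1],"rotation": [0,0,0]}

```text
time: 4.03
ee_pos: [0.5768, -0.04, 0.109]
eef_rot: [0.955, 0.09, -0.026, -0.283]
ft_force: [-0.3, -0.8, 0.2]
width: 0.0359
```

Run:
```python
from g import *
where(100.6,33)
c=cam('scene'); im=c['img']; cv2.imwrite('pics/s3.png',cv2.resize(im[180:330,200:400],None,fx=4,fy=4,interpolation=cv2.INTER_CUBIC))
```

```text
lead s,z,lat mm [-58.9  91.4   0.5] tooly tilt 33.0 xaz 10.7
```

View pics/s3.png

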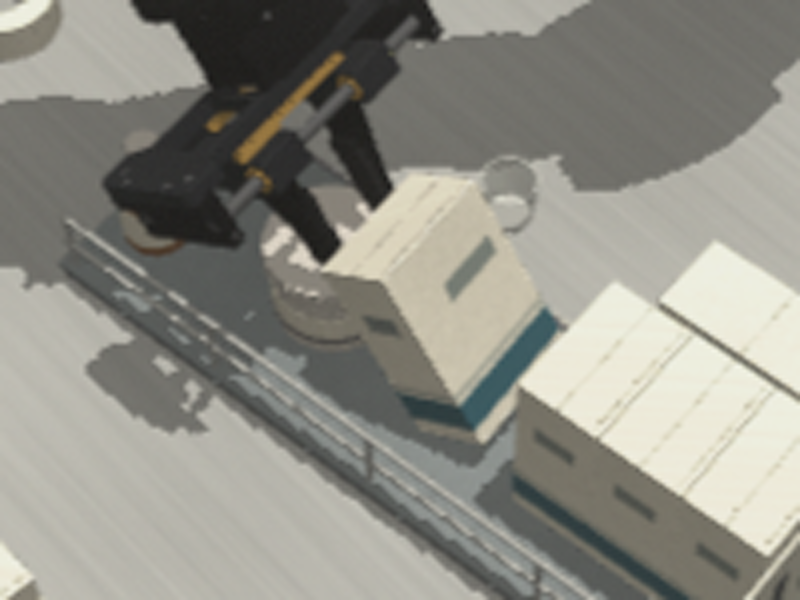

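The carton is turning up about its foot and now leans about 32°. The tub hasn't moved. Continuing.

Call:
apply_moves:
  increments:
    - {"grip": 150,"xyz": [0,-4,0.3],"rotation": [0,0,0]}
    - {"grip": 150,"xyz": [0,-8,0.8],"rotation": [0,0,0]}
    - {"grip": 150,"xyz": [0,-12,1.2],"rotation": [0,0,0]}
    - {"grip": 150,"xyz": [0,-15,1.5],"rotation": [0,0,0]}
    - {"grip": 150,"xyz": [0,-18,2],"rotation": [0,0,0]}

```text
time: 4.7
ee_pos: [0.5738, -0.0234, 0.1175]
eef_rot: [0.955, 0.09, -0.026, -0.283]
ft_force: [0.3, 1.0, 0.5]
width: 0.0362
```

Run:
```python
from g import *
where(100.6,33)
c=cam('scene'); im=c['img']; cv2.imwrite('pics/s4.png',cv2.resize(im[180:330,200:400],None,fx=4,fy=4,interpolation=cv2.INTER_CUBIC))
```

```text
lead s,z,lat mm [-42.1  99.9   0.6] tooly tilt 33.0 xaz 10.8
```

View pics/s4.png

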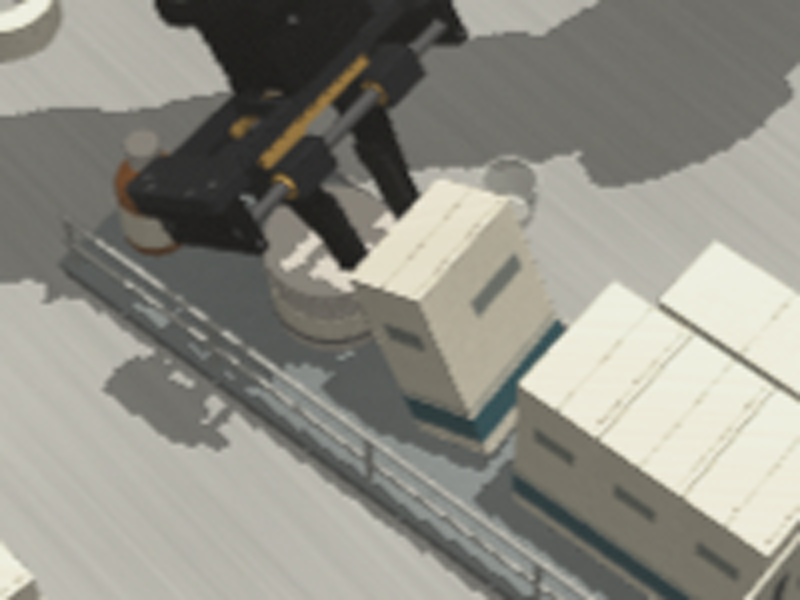

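Call:
apply_moves:
  increments:
    - {"grip": 150,"xyz": [0,-2,0.5],"rotation": [0,0,0]}
    - {"grip": 150,"xyz": [0,-4,1],"rotation": [0,0,0]}
    - {"grip": 150,"xyz": [0,-6,1.5],"rotation": [0,0,0]}
    - {"grip": 150,"xyz": [0,-8,2],"rotation": [0,0,0]}
    - {"grip": 150,"xyz": [0,-8,2],"rotation": [0,0,0]}

```text
time: 5.38
ee_pos: [0.5724, -0.0152, 0.1204]
eef_rot: [0.955, 0.091, -0.026, -0.283]
ft_force: [0.5, 0.4, 0.5]
width: 0.0359
```

Run:
```python
from g import *
where(100.6,33)
c=cam('scene'); im=c['img']; cv2.imwrite('pics/s5.png',cv2.resize(im[180:330,200:400],None,fx=4,fy=4,interpolation=cv2.INTER_CUBIC))
```

```text
lead s,z,lat mm [-33.7 102.8   0.7] tooly tilt 33.0 xaz 10.8
```

View pics/s5.png

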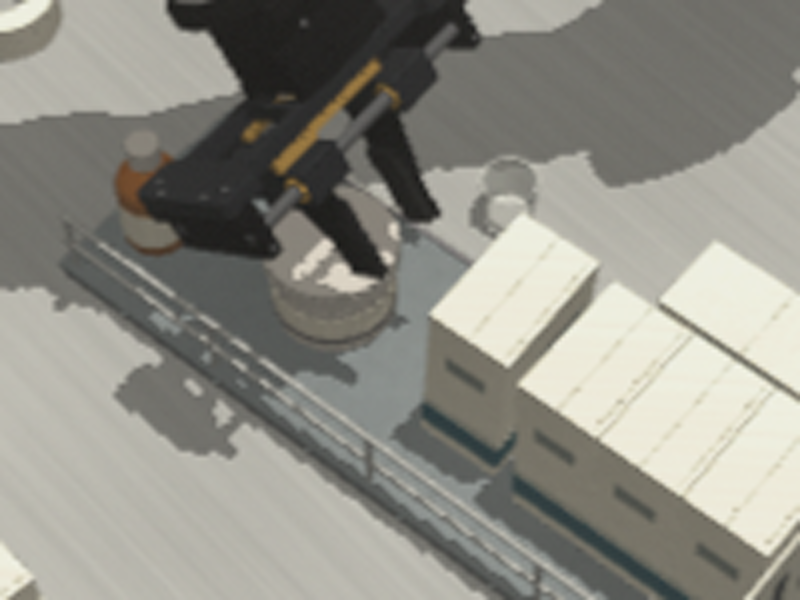

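The carton has dropped upright on its foot and stands a little short of row3. Measuring the gap and yaw.

```bash
cat > meas.py <<'E'
from g import *
import sys
def meas(tag):
    c=cam('top'); W=pts(c); im=c['img']
    cv2.imwrite(f'pics/{tag}.png',cv2.resize(im[155:275,185:425],None,fx=3.3,fy=3.3,interpolation=cv2.INTER_CUBIC))
    roi=np.zeros(im.shape[:2],bool); roi[155:275,185:345]=1
    m=roi&(abs(W[...,2]-.136)<.014)&(im.min(2)>165)
    m=cv2.morphologyEx(m.astype(np.uint8),cv2.MORPH_OPEN,np.ones((3,3)))
    n,lab,st,_=cv2.connectedComponentsWithStats(m)
    for k in range(1,n):
        if st[k,4]<200: continue
        v,u=np.nonzero(lab==k); p=ray(c,np.c_[u,v],.136)[:,:2]
        rr=cv2.minAreaRect((p*1000).astype(np.float32)); B=cv2.boxPoints(rr)
        C=np.array([571.,31.6]); a=np.radians(97.5); yd=np.array([np.cos(a),np.sin(a)]); xd=np.array([yd[1],-yd[0]])
        print('comp',st[k,4],'size',np.round(rr[1],1),'ang',round(rr[2],1),'shelf xy centre',((np.array(rr[0])-C)@xd).round(1),((np.array(rr[0])-C)@yd).round(1),'y corners',np.sort((B-C)@yd).round(1),'x',np.sort((B-C)@xd).round(1))
    return c,W
if __name__=='__main__': meas(sys.argv[1])
E
python3 meas.py t5
```

```text
comp 941 size [79.3 49.1] ang 10.1 shelf xy centre -9.5 30.9 y corners [ 4.5  8.2 53.6 57.3] x [-50.2 -48.   28.9  31.2]
comp 2844 size [ 79.3 150.6] ang 7.5 shelf xy centre -6.2 143.5 y corners [ 68.2  68.2 218.8 218.8] x [-45.8 -45.8  33.5  33.5]
```

View pics/t5.png

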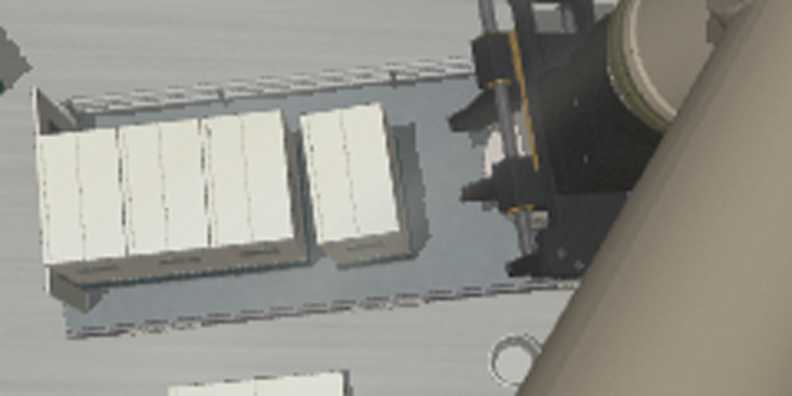

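```bash
cat > s.py <<'E'
from g import *
_h,_l,_=frame(97.5,33)
SO=np.array([.571,.0316,.016])+_l*-.0085
if __name__=='__main__':
    where(97.5,33,SO)
    for q in [(-4,103),(-4,40),(2,40)]:
        p,R=tcp(97.5,33,q,SO); print(q,end=' '); delta(p,R)
E
python3 s.py
```

```text
lead s,z,lat mm [-34.4 102.8   3.1] tooly tilt 33.0 xaz 10.8
(-4, 103) t 5.47 pos [ 0.5724 -0.0153  0.1203] F [ 0.8 -0.2  0.5] w 0.0356 -> xyz [ -2.  -25.8  16.5] rot [-0.   1.7  2.8]
(-4, 40) t 5.47 pos [ 0.5724 -0.0153  0.1203] F [ 0.8 -0.2  0.5] w 0.0356 -> xyz [-2.1  8.6 69.3] rot [-0.   1.7  2.8]
(2, 40) t 5.47 pos [ 0.5724 -0.0153  0.1203] F [ 0.8 -0.2  0.5] w 0.0356 -> xyz [-1.8  3.5 72.6] rot [-0.   1.7  2.8]
```

Call:
apply_moves:
  increments:
    - {"grip": 150,"xyz": [-1,-13,8],"rotation": [0,0.9,1.4]}
    - {"grip": 150,"xyz": [-2,-26,16.5],"rotation": [0,1.7,2.8]}
    - {"grip": 150,"xyz": [-2,-26,16.5],"rotation": [0,1.7,2.8]}
    - {"grip": 150,"xyz": [-2,-14,34],"rotation": [0,1.7,2.8]}
    - {"grip": 150,"xyz": [-2,-6,47],"rotation": [0,1.7,2.8]}

```text
time: 6.1
ee_pos: [0.5643, 0.0141, 0.0824]
eef_rot: [0.957, 0.063, -0.019, -0.283]
ft_force: [0.2, -0.3, -0.5]
width: 0.0361
```

```bash
python3 s.py
```

```text
lead s,z,lat mm [-4.2 64.8 -0.4] tooly tilt 33.0 xaz 7.5
(-4, 103) t 6.1 pos [0.5643 0.0141 0.0824] F [ 0.2 -0.3 -0.5] w 0.0361 -> xyz [  0.4 -20.9 -31.9] rot [ 0.  0. -0.]
(-4, 40) t 6.1 pos [0.5643 0.0141 0.0824] F [ 0.2 -0.3 -0.5] w 0.0361 -> xyz [ 0.4 13.4 20.9] rot [ 0.  0. -0.]
(2, 40) t 6.1 pos [0.5643 0.0141 0.0824] F [ 0.2 -0.3 -0.5] w 0.0361 -> xyz [ 0.4  8.3 24.2] rot [ 0.  0. -0.]
```

Call:
apply_moves:
  increments:
    - {"grip": 150,"xyz": [0,4.5,7],"rotation": [0,0,0]}
    - {"grip": 150,"xyz": [0,9,14],"rotation": [0,0,0]}
    - {"grip": 150,"xyz": [0,13,21],"rotation": [0,0,0]}
    - {"grip": 150,"xyz": [0,13,21],"rotation": [0,0,0]}

```text
time: 6.6
ee_pos: [0.564, 0.0147, 0.0572]
eef_rot: [0.957, 0.063, -0.019, -0.283]
ft_force: [0.3, -0.2, -0.1]
width: 0.0361
```

```bash
python3 s.py; python3 meas.py t6
python3 - <<'E'
from s import *
p,R=tcp(97.5,33,(6,40),SO); delta(p,R)
p,R=tcp(97.5,33,(14,40),SO,lat=2); delta(p,R)
c=cam('scene'); im=c['img']; cv2.imwrite('pics/s6.png',cv2.resize(im[180:330,200:400],None,fx=4,fy=4,interpolation=cv2.INTER_CUBIC))
E
```

```text
lead s,z,lat mm [-3.6 39.6 -0.6] tooly tilt 33.0 xaz 7.5
(-4, 103) t 6.6 pos [0.564  0.0147 0.0572] F [ 0.3 -0.2 -0.1] w 0.0361 -> xyz [  0.5 -34.1 -53.4] rot [-0.   0.1 -0. ]
(-4, 40) t 6.6 pos [0.564  0.0147 0.0572] F [ 0.3 -0.2 -0.1] w 0.0361 -> xyz [ 0.6  0.2 -0.5] rot [-0.   0.1 -0. ]
(2, 40) t 6.6 pos [0.564  0.0147 0.0572] F [ 0.3 -0.2 -0.1] w 0.0361 -> xyz [ 0.6 -4.9  2.7] rot [-0.   0.1 -0. ]
comp 937 size [79.3 49.2] ang 9.3 shelf xy centre -9.7 25.5 y corners [-0.3  2.1 48.9 51.3] x [-50.1 -48.5  29.2  30.8]
comp 2849 size [ 79.3 150.3] ang 7.6 shelf xy centre -6.2 143.4 y corners [ 68.2  68.3 218.5 218.6] x [-45.9 -45.8  33.4  33.5]
t 6.65 pos [0.5643 0.0146 0.0576] F [ 0.8 -0.   0.7] w 0.0358 -> xyz [ 0.4 -8.1  5.4] rot [ 0.  0. -0.]
t 6.65 pos [0.5643 0.0146 0.0576] F [ 0.8 -0.   0.7] w 0.0358 -> xyz [  2.4 -14.8   9.7] rot [ 0.  0. -0.]
```

View pics/s6.png

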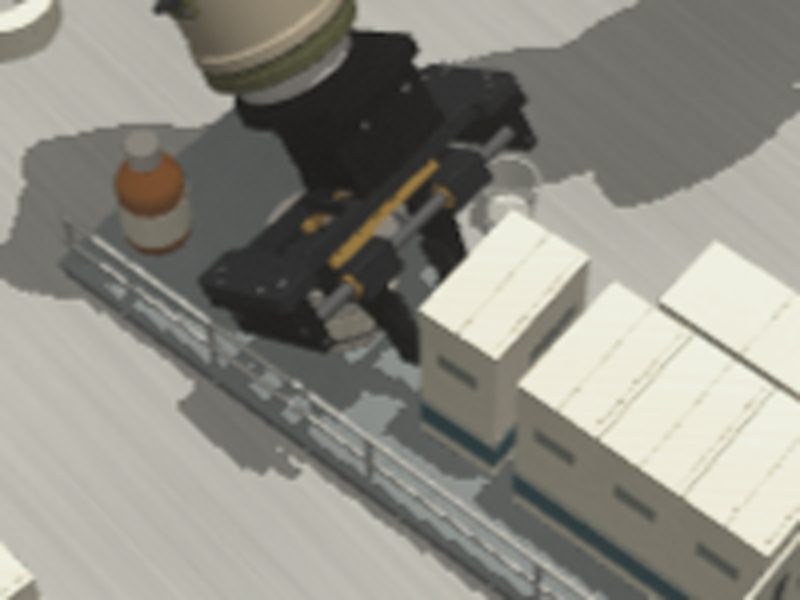

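Call:
apply_moves:
  increments:
    - {"grip": 150,"xyz": [0.3,-1.7,1.1],"rotation": [0,0,0]}
    - {"grip": 150,"xyz": [0.5,-3.4,2.2],"rotation": [0,0,0]}
    - {"grip": 150,"xyz": [0.9,-5,3.3],"rotation": [0,0,0]}
    - {"grip": 150,"xyz": [1.4,-6.7,4.4],"rotation": [0,0,0]}
    - {"grip": 150,"xyz": [1.9,-8.4,5.5],"rotation": [0,0,0]}

```text
time: 7.32
ee_pos: [0.565, 0.0249, 0.0579]
eef_rot: [0.957, 0.063, -0.019, -0.283]
ft_force: [1.1, -0.7, 0.9]
width: 0.036
```

```bash
python3 s.py|head -1; python3 meas.py t7
```

```text
lead s,z,lat mm [ 6.4 40.4  1.7] tooly tilt 33.0 xaz 7.5
comp 955 size [79.3 49.3] ang 7.6 shelf xy centre -7.8 32.2 y corners [ 7.5  7.7 56.8 57. ] x [-47.6 -47.5  31.8  31.9]
comp 2844 size [ 79.3 150.6] ang 7.6 shelf xy centre -6.2 143.5 y corners [ 68.2  68.3 218.8 218.9] x [-45.9 -45.8  33.4  33.5]
```

The carton is now square to the row (7.6° against 7.6°) and its x offset has dropped to 1.6 mm. About 11 mm of gap remains.

Call:
apply_moves:
  increments:
    - {"grip": 150,"xyz": [0.4,-1.7,1.1],"rotation": [0,0,0]}
    - {"grip": 150,"xyz": [0.8,-3.4,2.2],"rotation": [0,0,0]}
    - {"grip": 150,"xyz": [1.2,-5,3.3],"rotation": [0,0,0]}
    - {"grip": 150,"xyz": [1.5,-6.7,4.4],"rotation": [0,0,0]}
    - {"grip": 150,"xyz": [1.7,-7.9,5.2],"rotation": [0,0,0]}

```text
time: 8.0
ee_pos: [0.5655, 0.035, 0.0579]
eef_rot: [0.957, 0.063, -0.019, -0.283]
ft_force: [0.2, -0.3, 0.2]
width: 0.0358
```

```bash
python3 s.py|head -1; python3 meas.py t8
```

```text
lead s,z,lat mm [16.4 40.3  3.5] tooly tilt 33.0 xaz 7.5
comp 3806 size [ 79.3 201.1] ang 7.6 shelf xy centre -6.2 118.3 y corners [ 17.6  17.7 218.8 218.9] x [-46.  -45.7  33.3  33.6]
```

View pics/t8.png

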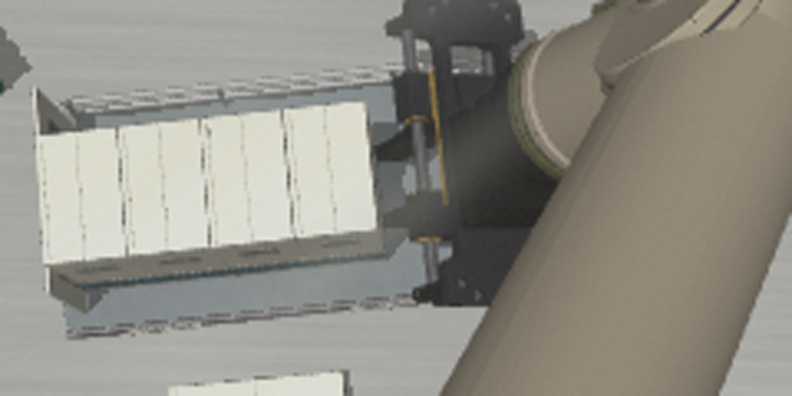

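The row is now continuous, with 0.5 mm or less of gap left. I'll creep forward until I feel contact.

Call:
apply_moves:
  increments:
    - {"grip": 150,"xyz": [0,-0.4,0.3],"rotation": [0,0,0]}
    - {"grip": 150,"xyz": [0,-0.8,0.5],"rotation": [0,0,0]}
    - {"grip": 150,"xyz": [0,-0.8,0.5],"rotation": [0,0,0]}

```text
time: 8.43
ee_pos: [0.5655, 0.0359, 0.0579]
eef_rot: [0.957, 0.063, -0.019, -0.283]
ft_force: [0.3, -1.0, 0.7]
width: 0.0355
```

```bash
python3 s.py|head -1; python3 -c "
from g import *
print([r.read_state()[k].round(2) for k in ('ft_force','torque','joint_torque')])"; python3 meas.py t9
```

```text
lead s,z,lat mm [17.3 40.4  3.6] tooly tilt 33.0 xaz 7.5
[array([ 0.27, -0.95,  0.68]), array([-0.89, -0.08,  0.03]), array([-8.000e-01, -6.207e+01,  9.980e+00, -2.857e+01, -2.180e+00,
        2.380e+00, -3.000e-02])]
comp 3812 size [ 79.3 200.3] ang 7.6 shelf xy centre -6.2 118.7 y corners [ 18.4  18.5 218.8 218.9] x [-46.  -45.7  33.3  33.6]
```

Call:
apply_moves:
  increments:
    - {"grip": 150,"xyz": [0,-0.3,0.2],"rotation": [0,0,0]}
    - {"grip": 150,"xyz": [0,-0.5,0.3],"rotation": [0,0,0]}
    - {"grip": 150,"xyz": [0,-0.5,0.3],"rotation": [0,0,0]}

```text
time: 8.85
ee_pos: [0.5654, 0.0364, 0.0579]
eef_rot: [0.957, 0.063, -0.019, -0.283]
ft_force: [0.3, -1.5, 1.0]
width: 0.0355
```

```bash
python3 s.py|head -1; python3 -c "
from g import *
print([r.read_state()[k].round(2) for k in ('ft_force','torque','joint_torque')])"; python3 meas.py t10
```

```text
lead s,z,lat mm [17.8 40.4  3.5] tooly tilt 33.0 xaz 7.5
[array([ 0.32, -1.5 ,  0.97]), array([-0.99, -0.06,  0.04]), array([-1.090e+00, -6.203e+01,  9.650e+00, -2.854e+01, -2.310e+00,
        2.460e+00, -3.000e-02])]
comp 3775 size [ 79.3 199.9] ang 7.6 shelf xy centre -6.2 118.9 y corners [ 18.8  18.9 218.8 218.9] x [-45.9 -45.7  33.4  33.6]
```

Contact is made: the force has risen to about 1.5 N and the combined length is down to 199.9 mm. Backing straight off, then up.

Call:
apply_moves:
  increments:
    - {"grip": 150,"xyz": [0,3,-2],"rotation": [0,0,0]}
    - {"grip": 150,"xyz": [0,8,-5],"rotation": [0,0,0]}
    - {"grip": 150,"xyz": [0,11,-8],"rotation": [0,0,0]}
    - {"grip": 150,"xyz": [0,11,-30],"rotation": [0,0,0]}
    - {"grip": 150,"xyz": [0,5,-70],"rotation": [0,0,0]}

```text
time: 9.52
ee_pos: [0.5703, -0.0061, 0.1146]
eef_rot: [0.957, 0.063, -0.02, -0.283]
ft_force: [1.1, -0.5, -0.2]
width: 0.0358
```

Call:
apply_moves:
  increments:
    - {"grip": 150,"xyz": [0,-10,-40],"rotation": [0,0,0]}
    - {"grip": 150,"xyz": [0,-20,-80],"rotation": [0,0,0]}
    - {"grip": 150,"xyz": [0,-30,-120],"rotation": [0,0,0]}
    - {"grip": 150,"xyz": [0,-30,-120],"rotation": [0,0,0]}

```text
time: 10.02
ee_pos: [0.577, -0.0487, 0.2358]
eef_rot: [0.957, 0.062, -0.017, -0.282]
ft_force: [-0.7, -0.1, -1.5]
width: 0.036
```

```bash
python3 s.py|head -1;  python3 meas.py t11
python3 - <<'E'
from s import *
c=cam('scene'); im=c['img']; cv2.imwrite('pics/s11.png',cv2.resize(im[180:360,210:450],None,fx=3.3,fy=3.3,interpolation=cv2.INTER_CUBIC))
E
```

```text
lead s,z,lat mm [-68.1 218.2   4. ] tooly tilt 32.9 xaz 7.4
comp 3804 size [ 79.6 199.9] ang 7.6 shelf xy centre -6.1 118.9 y corners [ 18.8  18.9 218.8 218.9] x [-46.  -45.7  33.6  33.9]
```

View pics/s11.png

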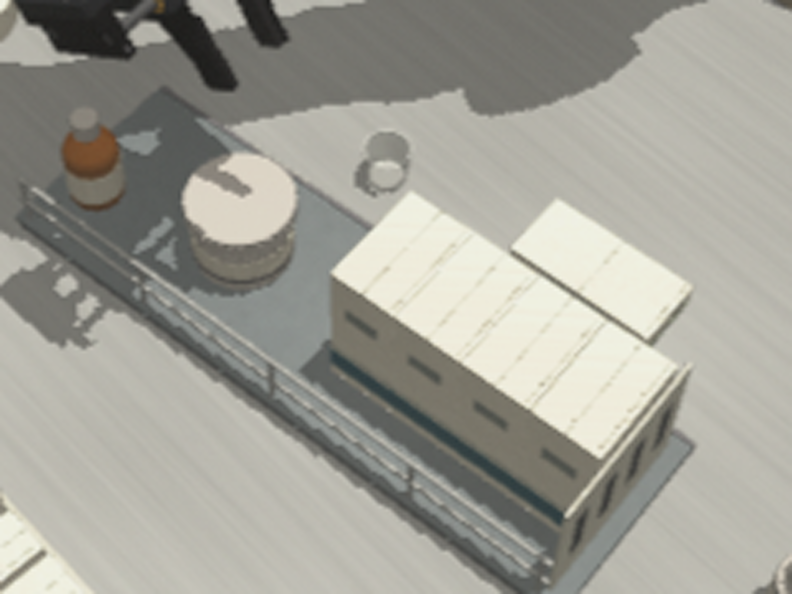

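View pics/t11.png

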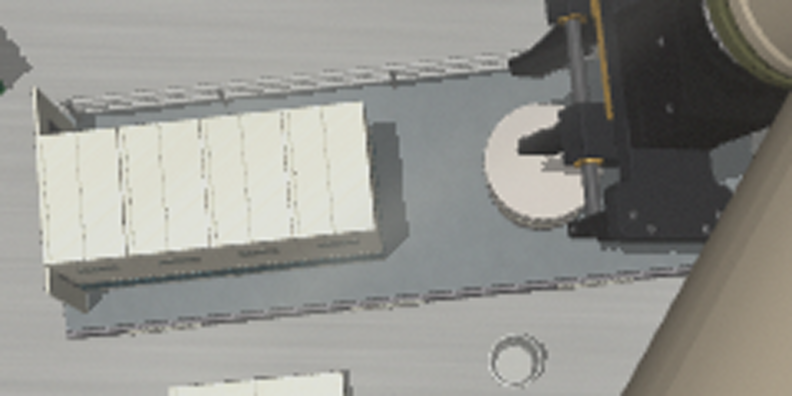

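Four cartons now stand in one continuous block with aligned edges, upright and with no gap. The tub, amber bottle and dosing cup look to be where they were, and the gripper is clear of everything. Handing in.

```bash
python3 -c "
from bench import r
print(r.read_state()['joint_vel'].round(3)); print(r.close_job())"
```

```text
[-0.01   0.018 -0.015  0.027  0.    -0.008  0.003]
the job is handed in; nothing more can be done
None
```

The carton is back on its foot, upright and square against row3 with no visible gap. I handed the job in at about 10 s of the 42 s.

- **How it was done:** I slid the part-open fingertips, tilted 33°, under the carton's overhanging end and tipped it up about its foot until it dropped upright. Then I pushed it along the deck with the fingertips about 40 mm up. It was never gripped.
- **Final position:** From the top camera, the four cartons form one block 79.6 x 199.9 mm. The carton lines up with the row in angle (7.6°) and depth.
- **Other objects:** In the final views, the tub, amber bottle, dosing cup and flat pack look unmoved. I did not re-measure them or the things beside the shelf.
- **Forces:** The readings I saw stayed at or below about 2 N, and the gripper was clear of everything at the end.
- **Disagreements:**
  - **First gap reading:** My first reading after the drop was about 12 mm, because the carton was still rocking. It settled at about 17 mm.
  - **Row moved slightly:** The block is about 0.7 mm shorter than the row plus one carton. The last push probably closed some of the row's own 0.5 mm gaps, moving row3 by up to 0.7 mm.

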